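Slide the thin lid out of its rack, cover the spice box and weight it down

TASK

Close the small open box of nutmegs for the night: slide the thin plywood lid out of the open end of its rack until it sticks out far enough to be gripped, lay it flat, centred and square over the mouth of that box (the long, narrow, tall one), and let go of it. Then stand the larger brass weight upright on the middle of the lid. Set things down rather than dropping them, and leave everything else standing where it is.

Things in the scene. Friction and masses are not known exactly. Their poses are not given: they have to be found in the camera images.
- lid_center (a point): Centre of the loose lid: a plain flat plywood board, 150 (its x) x 62 (its y) x 5 mm, about 60 g, z up. It starts lying in the rack's channel with its x along the rack's x, its sides out of reach between the rails. Both of its ends are alike. Pressed from above with a closed fingertip (about 5 to 15 N) it is dragged along by friction; it overbalances when more than about 70 mm of it sticks out.
- rack: Fixed dark wooden lid rack, 210 (x) x 92 (y) mm; origin at the centre of its underside on the counter. Its channel floor is 75 mm above the counter, the channel is 66 mm wide, between rails 13 mm wide that rise 7 mm above the floor, with an 8 mm thick back stop at the +x end. The -x end (the front edge, 105 mm from the origin) is open and hangs free: the rack's legs stand at least 27 mm back from it. At the start the lid's front end lies 10 to 48 mm inside that edge.
- box: The fixed open box of nutmegs to be covered: long, narrow and tall, outside 132 (x) x 50 (y) x 75 (z) mm, walls 5 mm, so the mouth is 122 x 40 mm; origin at the centre of its underside on the counter. The lid belongs on its rim with long sides parallel, overhanging 9 mm at each end and 6 mm at each side.
- weight_center (a point): Centre (half-way up, 29 mm above its foot) of the larger, loose brass scale weight: a cylinder 40 mm in diameter up to 38 mm above its foot, with a neck and a 26 mm knob above, 58 mm tall in all, about 420 g; z up. Grip the cylinder.
- small_weight_center (a point): Centre (18 mm above the foot) of the smaller brass weight, 24 mm in diameter, 36 mm tall; loose; leave alone.
- closed_box: Fixed lower box that already has its lid: 150 (x) x 62 (y) x 55 mm; origin at the centre of its underside; not the one to cover.
- tray: Fixed shallow square tray of cinnamon sticks, 92 x 92 x 32 mm; origin at the centre of its underside; stays open.
- cup: Loose steel cup, 52 mm across, 60 mm tall; origin at the centre of its underside; leave alone.
- jar: Loose glass jar with a steel cap, 48 mm across, 75 mm tall; origin at the centre of its underside; leave alone.
- bottle: Loose green bottle, 52 mm across, 160 mm tall; origin at the centre of its underside; leave alone.
- tin: Loose tin can, 66 mm across, 90 mm tall, standing close beside the rack's open end; origin at the centre of its underside; leave alone.
- bowl: Loose white bowl, 72 mm across, 40 mm tall, close by the rack's open end on the other side; origin at the centre of its underside; leave alone.
Things that resemble listed ones, but are neither listed nor needed, are in the scene too. Leave any orange look-alike of the part that bears weight_center alone.

How it is judged:
On the way, in this order (a step that is already met when the one before it is completed fails the run):
1. the lid lies flat in the rack, slid at least 20 mm out past its front edge (x of lid_center in the frame of rack below -0.05 m and z of lid_center in the frame of rack between 0.0725 and 0.0825 m and angle between lid_center's own z axis and vertical below 0.1 rad), for 0.05 s.
2. the lid lies flat, centred and square on the open box, let go, before the weight stands on it (x of lid_center in the frame of box between -0.011 and 0.011 m and y of lid_center in the frame of box between -0.007 and 0.007 m and z of lid_center in the frame of box between 0.0745 and 0.0805 m and angle between the x axis of lid_center and the x axis of box, either way round below 0.06 rad and angle between lid_center's own z axis and vertical below 0.05 rad and linear speed of lid below 0.03 m/s and contact force between the fingers and lid below 0.1 N and contact force between weight and lid below 0.05 N), for 0.2 s.
At the end, for the whole second after the job is handed in: The lid lies flat on the open box's rim, within 11 mm along and 7 mm across of centred and within 0.06 rad of square, and the larger weight stands upright on it within 20 mm of the lid's centre, both at rest and released (x of lid_center in the frame of box between -0.011 and 0.011 m and y of lid_center in the frame of box between -0.007 and 0.007 m and z of lid_center in the frame of box between 0.0745 and 0.0805 m and angle between the x axis of lid_center and the x axis of box, either way round below 0.06 rad and angle between lid_center's own z axis and vertical below 0.05 rad and linear speed of each of lid, weight below 0.03 m/s and horizontal distance between weight_center and lid_center below 0.02 m and z of weight_center in the frame of box between 0.104 and 0.114 m and angle between weight_center's own z axis and vertical below 0.1 rad); the robot touches nothing.
It fails at once if a bystander is moved more than 25 mm or tipped (distance of any of small_weight_center, cup, jar, bottle, tin, bowl from where it was at the start of the episode above 0.025 m or angle between any of small_weight_center, cup, jar, bottle, tin, bowl's own z axis and vertical above 0.4 rad).
It fails at once if the lid falls off or the weight is knocked over (height (world z) of lid_center below 0.06 m or angle between weight_center's own z axis and vertical above 0.6 rad).
It fails at once if the lid or the weight is dropped (faster than 0.5 m/s while no finger touches it) ((linear speed of lid above 0.5 m/s and contact force between the fingers and lid below 0.05 N) or (linear speed of weight above 0.5 m/s and contact force between the fingers and weight below 0.05 N)).
It also fails if it takes over 72 s, if anything falls off the work surface, if the arm or the gripper's body presses on something with over 40 N, if the wrist force passes 120 N, or if a joint passes its speed limit or range.

ROBOT

A 7-joint arm with a two-finger parallel gripper is mounted at the origin on the work surface. World frame = base frame: x ahead of the robot, y to its left, z up, the work surface at z = 0. Lengths are in m, angles in rad, forces in N, time in s.
With the tool pointing down it reaches from about 0.425 to 0.925 m from the base axis. Payload 6.8 kg.
Tool frame: the origin (TCP) lies between the finger pads; the fingertips stand r.tcp_to_tips ahead of it and the grasp point (between the pads) lies 3 mm ahead of it (r.tcp_to_tips is the distance from the TCP to the fingertips, in m); z points along the fingers, y is the line along which they close (so a half turn about z gives the same grasp; the last joint's range is limited). The gripper opens to 85 mm and grips with 20 to 120 N. Pads are 22 mm wide; open, the fingers measure 114 mm over their backs; the gripper's body (76 mm by 85 mm) begins 54 mm behind the grasp point. The pads swing forward as they close: fully open they stand 13 mm farther back than shut.
Start: joints at [1.066, 0.477, 0.022, 1.555, -0.011, 1.109, -0.083], TCP at [0.261, -0.623, 0.253] pointing down, gripper open.
Joint ranges: [-2.96, 2.96], [-0.34, 2.1], [-1.41, 1.46], [0.24, 2.44], [-1.37, 4.51], [0.17, 1.92], [-2.96, 2.96]. Speed limits (rad/s): [2.39, 2.39, 3.14, 3.14, 3.14, 3.14, 3.14].

INTERFACE

Orientations are given as a rotation vector (axis times angle).
In Python, from bench import r gives the robot as it stands. The module is installed in compiled form; this text tells all that it offers.
- The arm moves only by the tool step_arm, never from a script. Its argument "moves" is a list of rows, each an object of numbers: "rx", "ry", "rz": the turn, a rotation vector about the tool's x, y, z in degrees; "dx", "dy", "dz": the shift along the tool's x, y, z in mm; "gripper": the opening, from -1 (shut) to 1 (fully open). In form: [{"rx": .., "ry": .., "rz": .., "dx": .., "dy": .., "dz": .., "gripper": ..}, ...]. A call has 1 to 20 rows; each row shifts and turns the commanded pose from where the row before left it, along the tool's axes as they then stand; what a row does not reach is not made up. A row lasts 1/8 s, in which the tool goes at most 62.5 mm and 10.7 degrees, less where a joint would pass 70% of its speed; a pose out of reach is approached as far as the arm can. A call is refused whole if a number of a shift passes 62.5 or a number of a turn 10.7, either way. A call with a gripper value outside its range is refused whole. The fingers move at their own pace and stop on an object; "grip_force" is the grip in N (left out, the last holds). Time passes only in rows, so rows that do not move let the fingers close. It gives the time, the measured TCP pose, the force, the opening and the grip force at its end, in the units of the state.
- r.get_obs(): the state, without advancing time (a new reading comes with each control period).
- r.grab_frame(name): name is "scene" or "side" or "wrist"; returns the picture (420x560x3 uint8, blue, green, red); there is no depth.
- r.camera_info(name): a dict with "mtx" (3x3 intrinsics, pixels), "rvec" (rotation vector, rad) and "tvec" (3), from world to camera coordinates, as OpenCV has them. Camera axes: x right, y down, z forward; pixel columns grow to the right and rows downward; lengths in m; the calibration is good to about 2 mm. A picture is of the moment at which its call begins: read the wrist's pose just before it. camera_info takes no time and is no camera call; for the wrist camera it gives the pose at the moment of the call.
- r.hand_in(): hands the job in; it is judged then, once.
The state is a dict: "clock": time; "joints": joint angles; "qvel": joint speeds; "tau": joint torques, N m; "tcp_pos": TCP position; "orientation": TCP orientation; "contact_force": force on the tool from outside, world axes, zero at the start; "moment": the same for the moment, N m; "grip_width": finger opening in m; "gripper_force": force on a finger pad.
Only numpy, scipy, OpenCV 4.12 (cv2) and the standard library are available. Lean on these libraries where they do the work, as an engineer would, in place of code of your own. Each camera call takes 0.05 s, during which the arm holds its last target. There are 200 camera calls.

## Working session

There is one attempt and no reset: what is moved stays moved. The work goes in short steps, Python scripts to look and compute and a tool call to move; the robot and the scene stay as the last step left them, time stands still between calls to the robot, and variables do not carry over. Pictures are saved under pics/ and viewed, at most 10 in all, crops included, and the job is handed in when it is done.

Besides the shell and the picture viewer there is one more tool, called after "Call:" in YAML: its name, and indented under it one key for each argument. step_arm: Moves the arm, as the interface text tells. Its arguments: {"type":"object","properties":{"moves":{"type":"array","items":{"type":"object","properties":{"rx":{"type":"number"},"ry":{"type":"number"},"rz":{"type":"number"},"dx":{"type":"number"},"dy":{"type":"number"},"dz":{"type":"number"},"gripper":{"type":"number"}}}},"grip_force":{"type":"number"}},"required":["moves"]}

```bash
mkdir -p pics; cat > h.py <<'E'
import numpy as np, cv2
from bench import r
def cam(n):
    c=r.camera_info(n); return np.array(c["mtx"],float),np.array(c["rvec"],float),np.array(c["tvec"],float)
def ray(c,u,v,z):
    K,rv,t=c; R=cv2.Rodrigues(rv)[0]
    d=R.T@np.linalg.solve(K,[u,v,1.]); o=-R.T@t.ravel()
    return o+d*(z-o[2])/d[2]
def proj(c,p):
    return cv2.projectPoints(np.array(p,float).reshape(-1,1,3),c[1],c[2],c[0],None)[0].reshape(-1,2)
def snap(n,f):
    c=cam(n); im=r.grab_frame(n); cv2.imwrite(f"pics/{f}.png",im); np.savez(f"pics/{f}.npz",K=c[0],r=c[1],t=c[2]); return im,c
def load(f):
    d=np.load(f"pics/{f}.npz"); return cv2.imread(f"pics/{f}.png"),(d["K"],d["r"],d["t"])
E
python3 - <<'E'
from h import *
for n in("scene","side","wrist"):
    im,c=snap(n,n+"0"); R=cv2.Rodrigues(c[1])[0]; print(n,-R.T@c[2].ravel(),R[2],c[0][0,0])
o=r.get_obs(); print(o, r.tcp_to_tips)
a,b=[cv2.imread(f"pics/{n}0.png") for n in("scene","side")]
E
```

```text
scene [1.22628551 0.17582364 1.08962385] [-0.52595917 -0.17794492 -0.83168658] 520.5496681890606
side [ 0.12189883 -0.47995004  0.56865092] [ 0.54914601  0.5523533  -0.62717182] 405.3338818596759
wrist [ 0.32557721 -0.59563041  0.37309436] [-0.25394267 -0.10434832 -0.961574  ] 354.26606266184393
{'clock': 0.15, 'joints': array([ 1.0659359 ,  0.47760181,  0.02236391,  1.55618315, -0.01151614,
        1.10930175, -0.08308252]), 'qvel': array([ 2.13220330e-05, -2.22240336e-03,  1.06559931e-03, -3.27753679e-03,
        1.40738875e-03,  1.10909848e-03, -3.21205395e-04]), 'tau': array([ 2.86535775e-03, -5.96917284e+01,  1.61016628e+00, -2.81491345e+01,
        1.27201912e-02,  6.35863486e-03,  2.71689964e-05]), 'tcp_pos': array([ 0.26067641, -0.62219107,  0.25257241]), 'orientation': array([-3.07867969e+00, -6.18910349e-01,  5.57202797e-04]), 'contact_force': array([0.10426891, 0.57391364, 0.26661227]), 'moment': array([-0.05902624, -0.01795201, -0.00143961]), 'gripper_force': 0.0, 'grip_width': 0.085926817311067} 0.022
```

View pics/scene0.png

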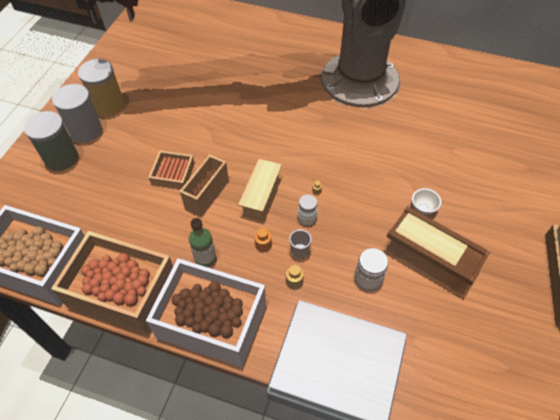

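View pics/side0.png

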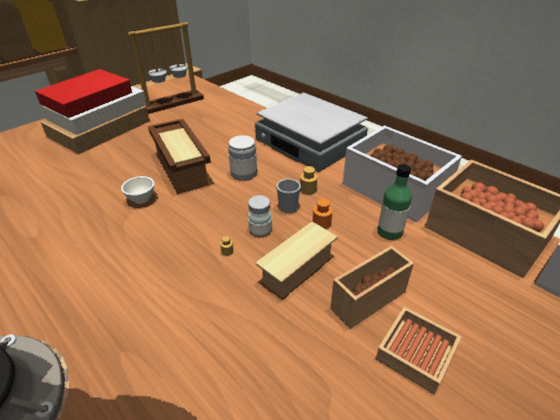

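Candidates for the weight are the brass one at scene (294,273), the orange look-alike at (263,238) and the small brass one at (317,187). I choose the one at (294,273). For the box, the candidates are the open tall one at (205,185), the closed one at (261,190) and the tray at (172,169). I choose (205,185). The lid lies in the rack at (432,240), with its open end to the left, between the bowl (426,202) and the tin (372,268). Next is one close crop to check these choices.

```bash
python3 - <<'E'
from h import *
im,c=load("scene0"); s,cs=load("side0")
def crop(i,x,y,w,h): return cv2.resize(i[y:y+h,x:x+w],(400,300),interpolation=cv2.INTER_CUBIC)
out=np.vstack([np.hstack([crop(im,375,190,120,90),crop(im,165,150,80,60)]),np.hstack([crop(im,240,225,80,60),crop(s,325,245,100,75)])])
cv2.imwrite("pics/crop1.png",out)
for z,n,p in[(.08,"lid",(432,240)),(.075,"box",(206,180)),(.06,"wt",(294,268)),(.06,"or",(263,232)),(.04,"tray",(172,165)),(.09,"tin",(373,257)),(.04,"bowl",(426,198)),(.06,"cup",(301,239))]:
    print(n,ray(c,*p,z)[:2].round(3))
E
```

```text
lid [0.551 0.298]
box [ 0.554 -0.255]
wt [0.707 0.022]
or [ 0.641 -0.075]
tray [ 0.514 -0.372]
tin [0.642 0.182]
bowl [0.408 0.268]
cup [0.631 0.014]
```

View pics/crop1.png

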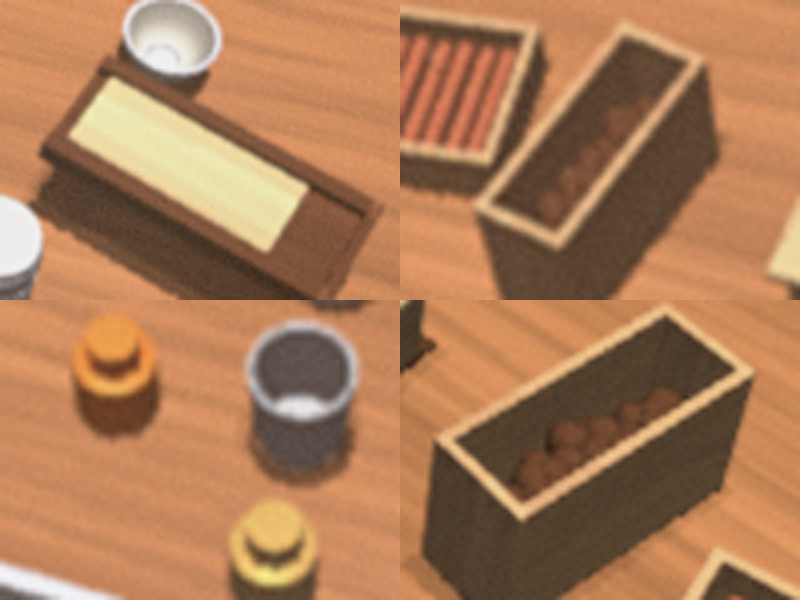

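The crop confirms it: an open box of nutmegs with a pale rim, and a pale lid in the rack inset from the front (left) end. The brass weight at the bottom of the crop differs from the orange one. Next I compute poses from the corners.

```bash
python3 - <<'E'
from h import *
im,c=load("scene0"); s,cs=load("side0")
def P(c,pts,o,k,z): return np.array([ray(c,o[0]+(a+.5)/k-.5,o[1]+(b+.5)/k-.5,z)[:2] for a,b in pts])
def info(n,q):
    r_=cv2.minAreaRect(q.astype(np.float32)*1000); print(n,q.mean(0).round(4),"rect",r_)
    print("  sides",[round(float(np.linalg.norm(q[i]-q[(i+1)%len(q)])),3) for i in range(len(q))] if len(q)==4 else "")
info("box scene",P(c,[(223,23),(305,62),(158,245),(77,205)],(165,150),5,.075))
info("box side",P(cs,[(268,5),(352,72),(122,218),(37,140)],(325,245),4,.075))
R=P(c,[(103,60),(380,207),(335,297),(42,152)],(375,190),10/3,.082); info("rack",R); print(R)
for n,i,cc,win in(("scene",im,c,(375,200,490,275)),("side",s,cs,(140,120,215,190))):
    m=cv2.inRange(cv2.cvtColor(i,cv2.COLOR_BGR2HSV),(20,50,150),(35,160,255)); k=np.zeros_like(m); x0,y0,x1,y1=win; k[y0:y1,x0:x1]=m[y0:y1,x0:x1]
    ct=max(cv2.findContours(k,0,2)[0],key=cv2.contourArea)[:,0]
    q=np.array([ray(cc,u,v,.08)[:2] for u,v in ct]); info("lid "+n,q); print((cv2.boxPoints(cv2.minAreaRect((q*1000).astype(np.float32)))).round(0).tolist())
E
```

```text
box scene [ 0.5443 -0.2668] rect ((544.0200805664062, -267.4031982421875), (50.12879943847656, 130.02516174316406), 79.32345581054688)
  sides [0.05, 0.129, 0.048, 0.13]
box side [ 0.5445 -0.2697] rect ((544.5867309570312, -269.77166748046875), (47.76361846923828, 131.9639434814453), 80.26139068603516)
  sides [0.048, 0.13, 0.048, 0.132]
rack [0.5543 0.3117] rect ((555.6551513671875, 311.6583251953125), (207.53904724121094, 91.28265380859375), 74.55513000488281)
  sides [0.206, 0.079, 0.208, 0.091]
[[0.484027   0.223791  ]
 [0.54228534 0.42172065]
 [0.61904635 0.40180139]
 [0.57201317 0.19948141]]
lid scene [0.5425 0.2948] rect ((544.9140014648438, 294.45550537109375), (150.8990936279297, 60.402587890625), 71.8445816040039)
  sides 
[[493.0, 232.0], [550.0, 213.0], [597.0, 357.0], [540.0, 376.0]]
lid side [0.5406 0.2839] rect ((546.628662109375, 293.05657958984375), (151.76290893554688, 60.98482131958008), 71.57342529296875)
  sides 
[[494.0, 231.0], [552.0, 211.0], [600.0, 355.0], [542.0, 375.0]]
```

```bash
cat >> h.py <<'E'
from scipy.spatial.transform import Rotation as Ro
def plan(x,y,z,yaw):
    o=r.get_obs(); R=Ro.from_rotvec(o["orientation"]).as_matrix(); a=np.radians(yaw)
    T=np.array([[np.cos(a),np.sin(a),0],[np.sin(a),-np.cos(a),0],[0,0,-1.]])
    print("rot deg",np.degrees(Ro.from_matrix(R.T@T).as_rotvec()).round(2),"then mm",(T.T@(np.array([x,y,z])-o["tcp_pos"])*1000).round(1),"q",o["joints"].round(2),"t",o["clock"],"F",o["contact_force"].round(1))
E
python3 -c "
from h import *
plan(.50,-.30,.30,22.75); print(r.get_obs()['tcp_pos'])"
```

```text
rot deg [-0.08  0.01 -0.02] then mm [ 345.3 -204.6  -47.4] q [ 1.07  0.48  0.02  1.56 -0.01  1.11 -0.08] t 0.15 F [0.1 0.6 0.3]
[ 0.26067641 -0.62219107  0.25257241]
```

Call:
step_arm:
  moves:
    - {"dx": 43,"dy": -25,"dz": -6}
    - {"dx": 43,"dy": -26,"dz": -6}
    - {"dx": 43,"dy": -26,"dz": -6}
    - {"dx": 43,"dy": -26,"dz": -6}
    - {"dx": 43,"dy": -26,"dz": -6}
    - {"dx": 43,"dy": -26,"dz": -6}
    - {"dx": 43,"dy": -25,"dz": -6}
    - {"dx": 44,"dy": -25,"dz": -5}
    - {}
    - {}

```text
invalid input at $.moves[0]: expected keys rx, ry, rz, dx, dy, dz, gripper
```

```bash
python3 -c "
from h import *
snap('wrist','w1'); plan(.558,.332,.2,72)"
```

```text
rot deg [-6.000e-02 -2.000e-02 -4.927e+01] then mm [999.4 -12.2  52.7] q [ 1.07  0.48  0.02  1.56 -0.01  1.11 -0.08] t 0.2 F [ 0.5 -1.1  0.2]
```

View pics/w1.png

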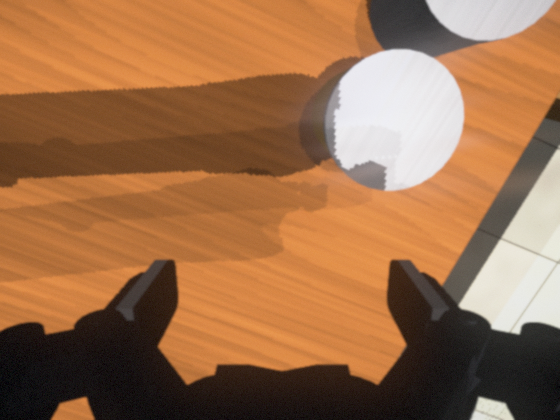

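The move was refused because every row needs all the keys, so this picture shows only the big canisters beside the start pose. I'll send it again.

Call:
step_arm:
  moves:
    - {"rx": 0,"ry": 0,"rz": 0,"dx": 43,"dy": -25,"dz": -6,"gripper": 1}
    - {"rx": 0,"ry": 0,"rz": 0,"dx": 43,"dy": -26,"dz": -6,"gripper": 1}
    - {"rx": 0,"ry": 0,"rz": 0,"dx": 43,"dy": -26,"dz": -6,"gripper": 1}
    - {"rx": 0,"ry": 0,"rz": 0,"dx": 43,"dy": -26,"dz": -6,"gripper": 1}
    - {"rx": 0,"ry": 0,"rz": 0,"dx": 43,"dy": -26,"dz": -6,"gripper": 1}
    - {"rx": 0,"ry": 0,"rz": 0,"dx": 43,"dy": -26,"dz": -6,"gripper": 1}
    - {"rx": 0,"ry": 0,"rz": 0,"dx": 43,"dy": -25,"dz": -6,"gripper": 1}
    - {"rx": 0,"ry": 0,"rz": 0,"dx": 44,"dy": -25,"dz": -5,"gripper": 1}
    - {"rx": 0,"ry": 0,"rz": 0,"dx": 0,"dy": 0,"dz": 0,"gripper": 1}
    - {"rx": 0,"ry": 0,"rz": 0,"dx": 0,"dy": 0,"dz": 0,"gripper": 1}
    - {"rx": 0,"ry": 0,"rz": 0,"dx": 0,"dy": 0,"dz": 0,"gripper": 1}

```text
clock: 1.58
tcp_pos: [0.4987, -0.3016, 0.3]
orientation: [3.081, 0.615, -0.001]
contact_force: [0.0, 0.3, 0.3]
grip_width: 0.0851
gripper_force: 0.0
```

```bash
python3 -c "
from h import *
im,c=snap('wrist','w2'); plan(.558,.332,.2,72)
print(r.get_obs()['tcp_pos'],proj(c,[[.5443,-.2685,.075]]))"
```

```text
rot deg [-1.000e-02  4.000e-02 -4.942e+01] then mm [ 620.9 -139.5  100.1] q [ 0.54  0.29 -0.13  1.72  0.04  1.13 -0.78] t 1.625 F [-0.9  0.7 -0.3]
[ 0.49881001 -0.30160368  0.30010617] [[267.93151309 117.81268454]]
```

View pics/w2.png

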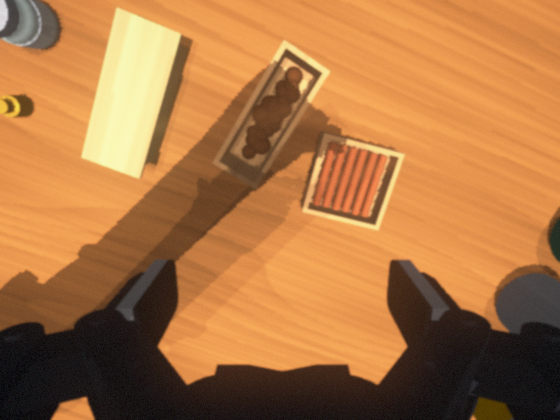

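The wrist view shows the box's outer rim corners at about (285,41), (329,73), (257,188) and (213,162), 3 px from where I predicted. The closed box is on the left and the tray is just below and to the right.

```bash
python3 -c "
from h import *
im,c=load('w2')
q=np.array([ray(c,u,v,.075)[:2] for u,v in[(285,41),(329,73),(257,188),(213,162)]])
print(q.mean(0),[np.linalg.norm(q[i]-q[i-1]).round(4) for i in range(4)],cv2.minAreaRect((q*1000).astype(np.float32)))
for a,b in((0,3),(1,2)): d=q[b]-q[a]; print(np.degrees(np.arctan2(d[1],d[0])))
"
```

```text
[ 0.54408333 -0.27033221] [np.float64(0.1302), np.float64(0.0487), np.float64(0.1283), np.float64(0.0502)] ((543.9554443359375, -270.6816711425781), (50.154640197753906, 130.18504333496094), 79.78911590576172)
169.78911585001143
170.4438827929499
```

Call:
step_arm:
  moves:
    - {"rx": 0,"ry": 0,"rz": -9.9,"dx": 0,"dy": 0,"dz": 0,"gripper": -1}
    - {"rx": 0,"ry": 0,"rz": -9.9,"dx": 0,"dy": 0,"dz": 0,"gripper": -1}
    - {"rx": 0,"ry": 0,"rz": -9.9,"dx": 0,"dy": 0,"dz": 0,"gripper": -1}
    - {"rx": 0,"ry": 0,"rz": -9.9,"dx": 0,"dy": 0,"dz": 0,"gripper": -1}
    - {"rx": 0,"ry": 0,"rz": -9.8,"dx": 0,"dy": 0,"dz": 0,"gripper": -1}
    - {"rx": 0,"ry": 0,"rz": 0,"dx": 52,"dy": -12,"dz": 8,"gripper": -1}
    - {"rx": 0,"ry": 0,"rz": 0,"dx": 52,"dy": -12,"dz": 8,"gripper": -1}
    - {"rx": 0,"ry": 0,"rz": 0,"dx": 52,"dy": -12,"dz": 8,"gripper": -1}
    - {"rx": 0,"ry": 0,"rz": 0,"dx": 52,"dy": -12,"dz": 8,"gripper": -1}
    - {"rx": 0,"ry": 0,"rz": 0,"dx": 52,"dy": -12,"dz": 8,"gripper": -1}
    - {"rx": 0,"ry": 0,"rz": 0,"dx": 52,"dy": -12,"dz": 8,"gripper": -1}
    - {"rx": 0,"ry": 0,"rz": 0,"dx": 52,"dy": -12,"dz": 8,"gripper": -1}
    - {"rx": 0,"ry": 0,"rz": 0,"dx": 52,"dy": -12,"dz": 8,"gripper": -1}
    - {"rx": 0,"ry": 0,"rz": 0,"dx": 52,"dy": -12,"dz": 8,"gripper": -1}
    - {"rx": 0,"ry": 0,"rz": 0,"dx": 52,"dy": -12,"dz": 8,"gripper": -1}
    - {"rx": 0,"ry": 0,"rz": 0,"dx": 52,"dy": -12,"dz": 10,"gripper": -1}
    - {"rx": 0,"ry": 0,"rz": 0,"dx": 49,"dy": -8,"dz": 10,"gripper": -1}
    - {"rx": 0,"ry": 0,"rz": 0,"dx": 0,"dy": 0,"dz": 0,"gripper": -1}
    - {"rx": 0,"ry": 0,"rz": 0,"dx": 0,"dy": 0,"dz": 0,"gripper": -1}

```text
clock: 4.0
tcp_pos: [0.5577, 0.3323, 0.1998]
orientation: [2.54, 1.847, -0.002]
contact_force: [0.0, -0.4, -0.4]
grip_width: -0.0
gripper_force: 0.0
```

```bash
python3 -c "
from h import *
snap('side','s3'); plan(.558,.332,.107,72)"
```

```text
rot deg [ 0.04  0.08 -0.01] then mm [ 0.3 -0.1 93.1] q [-0.28  0.53 -0.5   1.64  0.29  1.04 -1.18] t 4.05 F [ 0.2 -0.5  0.7]
```

Call:
step_arm:
  moves:
    - {"rx": 0,"ry": 0,"rz": 0,"dx": 0,"dy": 0,"dz": 45,"gripper": -1}
    - {"rx": 0,"ry": 0,"rz": 0,"dx": 0,"dy": 0,"dz": 35,"gripper": -1}
    - {"rx": 0,"ry": 0,"rz": 0,"dx": 0,"dy": 0,"dz": 12,"gripper": -1}
    - {"rx": 0,"ry": 0,"rz": 0,"dx": 0,"dy": 0,"dz": 2,"gripper": -1}
    - {"rx": 0,"ry": 0,"rz": 0,"dx": 0,"dy": 0,"dz": 0,"gripper": -1}
    - {"rx": 0,"ry": 0,"rz": 0,"dx": 0,"dy": 0,"dz": 1,"gripper": -1}
    - {"rx": 0,"ry": 0,"rz": 0,"dx": 0,"dy": 0,"dz": 1,"gripper": -1}
    - {"rx": 0,"ry": 0,"rz": 0,"dx": 0,"dy": 0,"dz": 0,"gripper": -1}

```text
clock: 5.05
tcp_pos: [0.5572, 0.3339, 0.1045]
orientation: [2.539, 1.85, 0.0]
contact_force: [0.7, -0.2, -0.5]
grip_width: 0.0001
gripper_force: 0.0
```

Call:
step_arm:
  moves:
    - {"rx": 0,"ry": 0,"rz": 0,"dx": 0,"dy": 0,"dz": 1,"gripper": -1}
    - {"rx": 0,"ry": 0,"rz": 0,"dx": 0,"dy": 0,"dz": 1,"gripper": -1}
    - {"rx": 0,"ry": 0,"rz": 0,"dx": 0,"dy": 0,"dz": 0,"gripper": -1}

```text
clock: 5.42
tcp_pos: [0.5571, 0.3338, 0.1022]
orientation: [-2.539, -1.85, 0.0]
contact_force: [-0.2, -0.6, 0.3]
grip_width: 0.0001
gripper_force: 0.0
```

Call:
step_arm:
  moves:
    - {"rx": 0,"ry": 0,"rz": 0,"dx": 0,"dy": 0,"dz": 0.7,"gripper": -1}
    - {"rx": 0,"ry": 0,"rz": 0,"dx": 0,"dy": 0,"dz": 0,"gripper": -1}

```text
clock: 5.68
tcp_pos: [0.5571, 0.3339, 0.1022]
orientation: [2.539, 1.849, -0.0]
contact_force: [-1.6, -1.5, 5.1]
grip_width: 0.0002
gripper_force: 2.6
```

Call:
step_arm:
  moves:
    - {"rx": 0,"ry": 0,"rz": 0,"dx": 0,"dy": 0,"dz": 0.7,"gripper": -1}
    - {"rx": 0,"ry": 0,"rz": 0,"dx": -3,"dy": 0,"dz": 0,"gripper": -1}
    - {"rx": 0,"ry": 0,"rz": 0,"dx": -4,"dy": 0,"dz": 0,"gripper": -1}
    - {"rx": 0,"ry": 0,"rz": 0,"dx": -4,"dy": 0,"dz": 0,"gripper": -1}
    - {"rx": 0,"ry": 0,"rz": 0,"dx": -4,"dy": 0,"dz": 0,"gripper": -1}

```text
clock: 6.3
tcp_pos: [0.5534, 0.3214, 0.1022]
orientation: [-2.538, -1.85, -0.007]
contact_force: [0.5, 4.0, 6.1]
grip_width: 0.0002
gripper_force: 2.8
```

```bash
cat > lid.py <<'E'
from h import *
import sys
def lid(f,win,z=.08,n="side"):
    i,c=snap(n,f); m=cv2.inRange(cv2.cvtColor(i,cv2.COLOR_BGR2HSV),(20,50,110),(35,160,255)); k=np.zeros_like(m); x0,y0,x1,y1=win; k[y0:y1,x0:x1]=m[y0:y1,x0:x1]
    ct=max(cv2.findContours(k,0,2)[0],key=cv2.contourArea)[:,0]
    q=np.array([ray(c,u,v,z)[:2] for u,v in ct])
    rr=cv2.minAreaRect((q*1000).astype(np.float32)); print(n,[np.round(a,1) for a in rr],cv2.boxPoints(rr).round(0).tolist())
    d=np.array([.311,.950]); s=q@d; print("along min/max",s.min().round(4),s.max().round(4))
    return q
E
python3 -c "
from lid import *
lid('s4',(130,120,215,190)); lid('c4',(370,190,490,275),n='scene'); print(r.get_obs()['contact_force'],'start front', np.array([.522,.2215])@[.311,.95], 'rack front',np.array([.528,.2116])@[.311,.95])"
```

```text
side [array([553.7, 224.2]), array([14.1,  4.5]), np.float64(54.2)] [[548.0, 220.0], [551.0, 217.0], [560.0, 229.0], [556.0, 231.0]]
along min/max 0.3778 0.3926Traceback (most recent call last):
  File "<string>", line 3, in <module>
    lid('s4',(130,120,215,190)); lid('c4',(370,190,490,275),n='scene'); print(r.get_obs()['contact_force'],'start front', np.array([.522,.2215])@[.311,.95], 'rack front',np.array([.528,.2116])@[.311,.95])
                                 ~~~^^^^^^^^^^^^^^^^^^^^^^^^^^^^^^^^^^
  File "lid.py", line 5, in lid
    ct=max(cv2.findContours(k,0,2)[0],key=cv2.contourArea)[:,0]
       ~~~^^^^^^^^^^^^^^^^^^^^^^^^^^^^^^^^^^^^^^^^^^^^^^^^
ValueError: max() iterable argument is empty
```

```bash
python3 -c "
from h import *
a=load('c4')[0][150:300,360:520]; b=load('s4')[0][100:220,110:238]
cv2.imwrite('pics/v5.png',np.hstack([cv2.resize(a,(400,375)),cv2.resize(b,(400,375))]))"
```

```text
(no output)
```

View pics/v5.png

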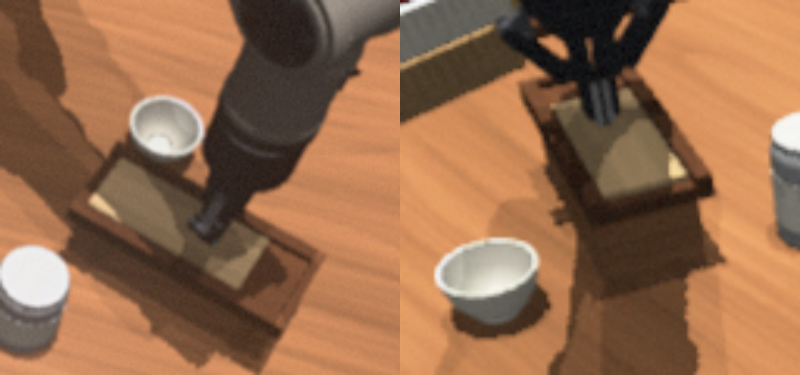

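The lid, now in the arm's shadow, has moved up close to the rack's front edge in both views. I'll continue the slide.

Call:
step_arm:
  moves:
    - {"rx": 0,"ry": 0,"rz": 0,"dx": -4,"dy": 0,"dz": 0.3,"gripper": -1}
    - {"rx": 0,"ry": 0,"rz": 0,"dx": -5,"dy": 0,"dz": 0,"gripper": -1}
    - {"rx": 0,"ry": 0,"rz": 0,"dx": -5,"dy": 0,"dz": 0,"gripper": -1}
    - {"rx": 0,"ry": 0,"rz": 0,"dx": -5,"dy": 0,"dz": 0,"gripper": -1}
    - {"rx": 0,"ry": 0,"rz": 0,"dx": -5,"dy": 0,"dz": 0,"gripper": -1}
    - {"rx": 0,"ry": 0,"rz": 0,"dx": -5,"dy": 0,"dz": 0,"gripper": -1}
    - {"rx": 0,"ry": 0,"rz": 0,"dx": -5,"dy": 0,"dz": 0,"gripper": -1}
    - {"rx": 0,"ry": 0,"rz": 0,"dx": -5,"dy": 0,"dz": 0,"gripper": -1}
    - {"rx": 0,"ry": 0,"rz": 0,"dx": -4,"dy": 0,"dz": 0,"gripper": -1}
    - {"rx": 0,"ry": 0,"rz": 0,"dx": 0,"dy": 0,"dz": 0,"gripper": -1}

```text
clock: 7.65
tcp_pos: [0.5405, 0.2803, 0.1021]
orientation: [-2.538, -1.85, -0.007]
contact_force: [0.9, 2.6, 8.7]
grip_width: 0.0
gripper_force: 4.1
```

```bash
python3 -c "
from h import *
a=snap('scene','c6')[0][150:300,360:520]; b=snap('side','s6')[0][100:220,110:238]
cv2.imwrite('pics/v6.png',np.hstack([cv2.resize(a,(400,375)),cv2.resize(b,(400,375))]))"
```

```text
(no output)
```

View pics/v6.png

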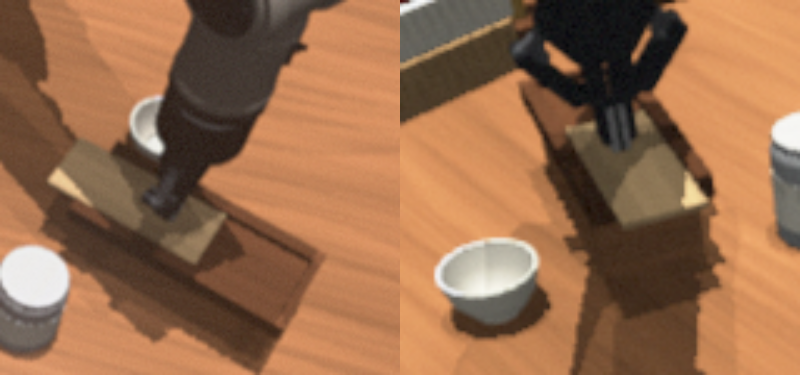

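The lid now sticks out past the front. Its scene crop corners are about (78,140), (50,180), (193,263) and (226,217).

```bash
python3 -c "
from h import *
im,c=load('c6')
q=np.array([ray(c,360+(u+.5)/2.5-.5,150+(v+.5)/2.5-.5,.08)[:2] for u,v in[(78,140),(50,180),(193,263),(226,217)]])
d=np.array([.311,.95]); print(q.round(3).tolist(),q.mean(0),(q@d).round(4),'rackfront',np.array([.528,.2116])@d)
im,c=load('s6')
q=np.array([ray(c,110+(u-400+.5)/3.125-.5,100+(v+.5)/3.125-.5,.08)[:2] for u,v in[(622,224),(708,203),(640,113),(567,128)]])
print(q.round(3).tolist(),q.mean(0),(q@d).round(4))
"
```

```text
[[0.488, 0.19], [0.54, 0.175], [0.586, 0.315], [0.529, 0.335]] [0.5356482  0.25372918] [0.3324 0.3344 0.481  0.4827] rackfront 0.365228
[[0.484, 0.19], [0.542, 0.17], [0.583, 0.312], [0.529, 0.333]] [0.53446    0.25128098] [0.3313 0.3297 0.4781 0.4807]
```

Call:
step_arm:
  moves:
    - {"rx": 0,"ry": 0,"rz": 0,"dx": -4,"dy": 0,"dz": 0.3,"gripper": -1}
    - {"rx": 0,"ry": 0,"rz": 0,"dx": -4,"dy": 0,"dz": 0,"gripper": -1}
    - {"rx": 0,"ry": 0,"rz": 0,"dx": -4,"dy": 0,"dz": 0,"gripper": -1}
    - {"rx": 0,"ry": 0,"rz": 0,"dx": -4,"dy": 0,"dz": 0,"gripper": -1}
    - {"rx": 0,"ry": 0,"rz": 0,"dx": -4,"dy": 0,"dz": 0,"gripper": -1}
    - {"rx": 0,"ry": 0,"rz": 0,"dx": -3,"dy": 0,"dz": 0,"gripper": -1}
    - {"rx": 0,"ry": 0,"rz": 0,"dx": 0,"dy": 0,"dz": 0,"gripper": -1}
    - {"rx": 0,"ry": 0,"rz": 0,"dx": 0,"dy": 0,"dz": -15,"gripper": -1}
    - {"rx": 0,"ry": 0,"rz": 0,"dx": 0,"dy": 0,"dz": -45,"gripper": 1}
    - {"rx": 0,"ry": 0,"rz": 0,"dx": -50,"dy": 0,"dz": -50,"gripper": 1}
    - {"rx": 0,"ry": 0,"rz": 0,"dx": -55,"dy": 0,"dz": -50,"gripper": 1}
    - {"rx": 0,"ry": 0,"rz": 0,"dx": -55,"dy": 0,"dz": 0,"gripper": 1}
    - {"rx": 0,"ry": 0,"rz": 0,"dx": 0,"dy": 0,"dz": 0,"gripper": 1}
    - {"rx": 0,"ry": 0,"rz": 0,"dx": 0,"dy": 0,"dz": 0,"gripper": 1}

```text
clock: 9.5
tcp_pos: [0.4873, 0.118, 0.2466]
orientation: [-2.54, -1.848, 0.001]
contact_force: [0.0, -0.4, 0.9]
grip_width: 0.0854
gripper_force: 0.0
```

```bash
python3 -c "
from h import *
snap('scene','c7'); snap('side','s7')
w=snap('wrist','w7')[0]
cv2.imwrite('pics/v7.png',w); print(r.get_obs()['tcp_pos'])"
```

```text
[0.48753233 0.11948081 0.24632896]
```

View pics/v7.png

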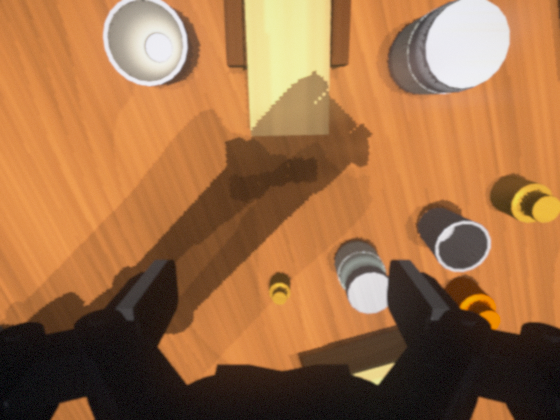

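The wrist view shows the lid's front corners at (250,136) and (329,135). The rail ends are at about (228,66), (246,66), (333,66) and (350,65), so the lid clearly protrudes.

```bash
python3 -c "
from h import *
im,c=load('w7'); d=np.array([.311,.95])
f=np.array([ray(c,u,v,.08)[:2] for u,v in[(250,136),(329,135)]]); k=np.array([ray(c,u,v,.082)[:2] for u,v in[(228,66),(350,65)]])
s=np.array([ray(c,u,v,.08)[:2] for u,v in[(245,0),(331,0)]])
print('front',f.round(4).tolist(),f.mean(0),np.linalg.norm(f[1]-f[0]),'rack',k.round(4).tolist(),np.linalg.norm(k[1]-k[0]))
print('ang', [np.degrees(np.arctan2(*(s[i]-f[i])[::-1])) for i in(0,1)], np.degrees(np.arctan2(*(f[1]-f[0])[::-1]))+90,np.degrees(np.arctan2(*(k[1]-k[0])[::-1]))+90)
print('protrusion',(k.mean(0)-f.mean(0))@d)
a=np.radians(72.0);d=np.array([np.cos(a),np.sin(a)])
g=f.mean(0)+d*.042; print('lid ctr',f.mean(0)+d*.075,'grasp',g); plan(g[0],g[1],.0805,72.0)
"
```

```text
front [[0.4766, 0.1679], [0.537, 0.1494]] [0.50684116 0.15862392] 0.06317218131045406 rack [[0.4782, 0.2223], [0.566, 0.1949]] 0.09196068199761585
ang [np.float64(72.933297037743), np.float64(73.44108450562568)] 72.9415969202746 72.65889672632076
protrusion 0.05222179105977605
lid ctr [0.53001743 0.22995316] grasp [0.51981987 0.1985683 ]
rot deg [-0.05 -0.01  0.24] then mm [ 85.2   6.3 165.8] q [ 0.1   0.25 -0.53  1.94  0.15  0.99 -0.81] t 9.65 F [-0.1 -0.5  0.5]
```

```bash
python3 -c "
from h import *
a=np.radians(72.8);g=np.array([.50684,.15862])+.037*np.array([np.cos(a),np.sin(a)]);print(g); plan(g[0],g[1],.079,72.8)"
```

```text
[0.5177812 0.1939653]
rot deg [-0.05 -0.01 -0.56] then mm [ 80.1   6.9 167.3] q [ 0.1   0.25 -0.53  1.94  0.15  0.99 -0.81] t 9.65 F [-0.1 -0.5  0.5]
```

Call:
step_arm:
  moves:
    - {"rx": 0,"ry": 0,"rz": -0.6,"dx": 40,"dy": 3,"dz": 20,"gripper": 1}
    - {"rx": 0,"ry": 0,"rz": 0,"dx": 40,"dy": 4,"dz": 30,"gripper": 1}
    - {"rx": 0,"ry": 0,"rz": 0,"dx": 0,"dy": 0,"dz": 30,"gripper": 1}
    - {"rx": 0,"ry": 0,"rz": 0,"dx": 0,"dy": 0,"dz": 20,"gripper": 1}
    - {"rx": 0,"ry": 0,"rz": 0,"dx": 0,"dy": 0,"dz": 0,"gripper": 1}
    - {"rx": 0,"ry": 0,"rz": 0,"dx": 0,"dy": 0,"dz": 0,"gripper": 1}

```text
clock: 10.4
tcp_pos: [0.5188, 0.1934, 0.1472]
orientation: [-2.529, -1.864, -0.001]
contact_force: [-0.2, -0.2, 0.8]
grip_width: 0.0854
gripper_force: 0.0
```

```bash
python3 -c "
from h import *
snap('wrist','w8'); plan(.51778,.19397,.079,72.8)"
```

```text
rot deg [ 0.06 -0.06 -0.04] then mm [ 0.4 -1.4 68.5] q [-0.06  0.46 -0.51  1.92  0.29  0.84 -1.03] t 10.45 F [ 0.6 -0.8 -0.4]
```

View pics/w8.png

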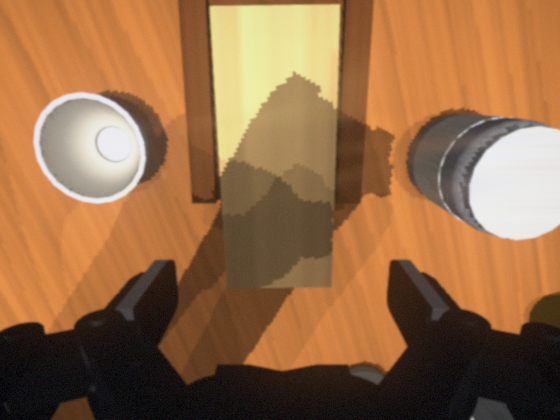

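The wrist view shows the lid between the open fingers: its front centre is at (278,288) and the finger centre at about x=282. I'll lower the hand and grip.

Call:
step_arm:
  grip_force: 60
  moves:
    - {"rx": 0,"ry": 0,"rz": 0,"dx": 0.4,"dy": -1.5,"dz": 25,"gripper": 1}
    - {"rx": 0,"ry": 0,"rz": 0,"dx": 0,"dy": 0,"dz": 23,"gripper": 1}
    - {"rx": 0,"ry": 0,"rz": 0,"dx": 0,"dy": 0,"dz": 15,"gripper": 1}
    - {"rx": 0,"ry": 0,"rz": 0,"dx": 0,"dy": 0,"dz": 5,"gripper": 1}
    - {"rx": 0,"ry": 0,"rz": 0,"dx": 0,"dy": 0,"dz": 0,"gripper": 1}
    - {"rx": 0,"ry": 0,"rz": 0,"dx": 0,"dy": 0,"dz": 0,"gripper": 1}

```text
clock: 11.2
tcp_pos: [0.5177, 0.1936, 0.0793]
orientation: [2.53, 1.862, 0.002]
contact_force: [-0.2, -0.2, 0.3]
grip_width: 0.0854
gripper_force: 0.0
```

Call:
step_arm:
  grip_force: 60
  moves:
    - {"rx": 0,"ry": 0,"rz": 0,"dx": 0,"dy": 0,"dz": 0,"gripper": -1}
    - {"rx": 0,"ry": 0,"rz": 0,"dx": 0,"dy": 0,"dz": 0,"gripper": -1}
    - {"rx": 0,"ry": 0,"rz": 0,"dx": 0,"dy": 0,"dz": 0,"gripper": -1}
    - {"rx": 0,"ry": 0,"rz": 0,"dx": 0,"dy": 0,"dz": 0,"gripper": -1}
    - {"rx": 0,"ry": 0,"rz": 0,"dx": 0,"dy": 0,"dz": 0,"gripper": -1}

```text
clock: 11.82
tcp_pos: [0.5175, 0.1934, 0.0794]
orientation: [2.529, 1.862, 0.001]
contact_force: [-1.6, -1.8, 6.0]
grip_width: 0.0605
gripper_force: 62.9
```

Call:
step_arm:
  moves:
    - {"rx": 0,"ry": 0,"rz": 0,"dx": 0,"dy": 0,"dz": -4,"gripper": -1}
    - {"rx": 0,"ry": 0,"rz": 0,"dx": 0,"dy": 0,"dz": -8,"gripper": -1}
    - {"rx": 0,"ry": 0,"rz": 0,"dx": 0,"dy": 0,"dz": -15,"gripper": -1}
    - {"rx": 0,"ry": 0,"rz": 0,"dx": 0,"dy": 0,"dz": -25,"gripper": -1}
    - {"rx": 0,"ry": 0,"rz": 0,"dx": 0,"dy": 0,"dz": -30,"gripper": -1}
    - {"rx": 0,"ry": 0,"rz": 0,"dx": 0,"dy": 0,"dz": -25,"gripper": -1}
    - {"rx": 0,"ry": 0,"rz": 0,"dx": 0,"dy": 0,"dz": -15,"gripper": -1}
    - {"rx": 0,"ry": 0,"rz": 0,"dx": 0,"dy": 0,"dz": 0,"gripper": -1}
    - {"rx": 0,"ry": 0,"rz": 0,"dx": 0,"dy": 0,"dz": 0,"gripper": -1}

```text
clock: 12.95
tcp_pos: [0.5166, 0.1929, 0.1997]
orientation: [-2.53, -1.863, 0.002]
contact_force: [0.2, -0.2, -0.9]
grip_width: 0.0603
gripper_force: 64.7
```

```bash
python3 -c "
from h import *
snap('wrist','w9'); plan(.5068,-.2629,.2,-10); print(r.get_obs()['grip_width'])
im,c=load('w9')
m=cv2.inRange(cv2.cvtColor(im,cv2.COLOR_BGR2HSV),(18,60,60),(36,180,255)); m[:,:170]=0;m[:,400:]=0
ct=max(cv2.findContours(m,0,2)[0],key=cv2.contourArea); print(cv2.boundingRect(ct),cv2.minAreaRect(ct),cv2.approxPolyDP(ct,6,True)[:,0].tolist())
"
```

```text
rot deg [-2.000e-02  1.100e-01  8.273e+01] then mm [ 69.5 450.6  -0.5] q [-0.04  0.39 -0.54  1.88  0.24  0.94 -0.99] t 13.0 F [ 0.1  0.2 -1.3]
0.0599927025043908
(173, 0, 204, 238) ((274.5, 118.5), (237.0, 203.0), 90.0) [[173, 0], [193, 196], [223, 163], [222, 174], [238, 186], [222, 183], [236, 190], [227, 193], [235, 193], [228, 203], [239, 198], [236, 188], [244, 199], [253, 195], [248, 206], [240, 200], [244, 232], [260, 232], [258, 221], [271, 237], [279, 225], [284, 230], [280, 220], [291, 232], [289, 222], [299, 224], [288, 215], [302, 214], [284, 193], [286, 176], [296, 181], [295, 168], [279, 168], [284, 172], [267, 198], [263, 188], [255, 191], [272, 195], [267, 205], [284, 198], [275, 213], [269, 207], [275, 220], [268, 230], [256, 218], [271, 215], [254, 215], [252, 224], [247, 208], [256, 204], [249, 190], [256, 182], [247, 181], [264, 186], [252, 173], [271, 173], [269, 162], [277, 166], [282, 157], [269, 145], [274, 132], [286, 139], [283, 160], [299, 154], [288, 148], [291, 141], [305, 140], [314, 166], [314, 145], [323, 139], [313, 135], [322, 133], [322, 118], [331, 124], [326, 133], [339, 114], [355, 118], [357, 128], [371, 124], [376, 0]]
```

Call:
step_arm:
  moves:
    - {"rx": 0,"ry": 0,"rz": 5,"dx": 0,"dy": 0,"dz": 0,"gripper": -1}
    - {"rx": 0,"ry": 0,"rz": 9,"dx": 0,"dy": 0,"dz": 0,"gripper": -1}
    - {"rx": 0,"ry": 0,"rz": 9,"dx": 0,"dy": 0,"dz": 0,"gripper": -1}
    - {"rx": 0,"ry": 0,"rz": 9,"dx": 0,"dy": 0,"dz": 0,"gripper": -1}
    - {"rx": 0,"ry": 0,"rz": 9,"dx": 0,"dy": 0,"dz": 0,"gripper": -1}
    - {"rx": 0,"ry": 0,"rz": 9,"dx": 0,"dy": 0,"dz": 0,"gripper": -1}
    - {"rx": 0,"ry": 0,"rz": 9,"dx": 0,"dy": 0,"dz": 0,"gripper": -1}
    - {"rx": 0,"ry": 0,"rz": 9,"dx": 0,"dy": 0,"dz": 0,"gripper": -1}
    - {"rx": 0,"ry": 0,"rz": 9,"dx": 0,"dy": 0,"dz": 0,"gripper": -1}
    - {"rx": 0,"ry": 0,"rz": 5.7,"dx": 0,"dy": 0,"dz": 0,"gripper": -1}
    - {"rx": 0,"ry": 0,"rz": 0,"dx": 0,"dy": 0,"dz": 0,"gripper": -1}

```text
clock: 14.38
tcp_pos: [0.5166, 0.1932, 0.1996]
orientation: [3.129, -0.271, -0.002]
contact_force: [0.6, -0.0, -1.0]
grip_width: 0.0601
gripper_force: 64.7
```

Call:
step_arm:
  moves:
    - {"rx": 0,"ry": 0,"rz": 0,"dx": 3,"dy": 20,"dz": 0,"gripper": -1}
    - {"rx": 0,"ry": 0,"rz": 0,"dx": 5,"dy": 35,"dz": 0,"gripper": -1}
    - {"rx": 0,"ry": 0,"rz": 0,"dx": 7,"dy": 43,"dz": 0,"gripper": -1}
    - {"rx": 0,"ry": 0,"rz": 0,"dx": 7,"dy": 43,"dz": 0,"gripper": -1}
    - {"rx": 0,"ry": 0,"rz": 0,"dx": 7,"dy": 43,"dz": 0,"gripper": -1}
    - {"rx": 0,"ry": 0,"rz": 0,"dx": 7,"dy": 43,"dz": 0,"gripper": -1}
    - {"rx": 0,"ry": 0,"rz": 0,"dx": 7,"dy": 43,"dz": 0,"gripper": -1}
    - {"rx": 0,"ry": 0,"rz": 0,"dx": 7,"dy": 43,"dz": 0,"gripper": -1}
    - {"rx": 0,"ry": 0,"rz": 0,"dx": 7,"dy": 43,"dz": 0,"gripper": -1}
    - {"rx": 0,"ry": 0,"rz": 0,"dx": 6,"dy": 43,"dz": 0,"gripper": -1}
    - {"rx": 0,"ry": 0,"rz": 0,"dx": 4,"dy": 32,"dz": 0,"gripper": -1}
    - {"rx": 0,"ry": 0,"rz": 0,"dx": 3,"dy": 20,"dz": 0,"gripper": -1}
    - {"rx": 0,"ry": 0,"rz": 0,"dx": 0,"dy": 0,"dz": 0,"gripper": -1}
    - {"rx": 0,"ry": 0,"rz": 0,"dx": 0,"dy": 0,"dz": 0,"gripper": -1}

```text
clock: 16.12
tcp_pos: [0.5082, -0.2615, 0.2004]
orientation: [-3.129, 0.27, 0.001]
contact_force: [-0.1, -0.3, 0.3]
grip_width: 0.0601
gripper_force: 64.7
```

```bash
python3 -c "
from h import *
plan(.5068,-.2629,.11,-10)
a=snap('scene','c10'); b=snap('side','s10'); plan(.5068,-.2629,.11,-10)
for (im,c),f in((a,'scene'),(b,'side')):
  p=proj(c,[[.5442,-.2695,.2]])[0]; print(f,p)
x,y=proj(a[1],[[.5442,-.2695,.15]])[0].astype(int); A=a[0][y-60:y+60,max(x-60,0):x+60]
x,y=proj(b[1],[[.5442,-.2695,.15]])[0].astype(int); B=b[0][y-80:y+80,x-80:x+80]; print(A.shape,x,y)
cv2.imwrite('pics/v10.png',np.hstack([cv2.resize(A,(400,400)),cv2.resize(B,(400,400))]))
"
```

```text
rot deg [-0.06  0.03  0.15] then mm [-1.1  1.6 90.4] q [ 0.41  0.37 -0.05  1.86  0.02  0.92 -1.4 ] t 16.125 F [-0.1 -0.3  0.3]
rot deg [-0.04  0.01  0.19] then mm [-1.3  1.9 90.5] q [ 0.41  0.37 -0.05  1.86  0.02  0.92 -1.4 ] t 16.225 F [0.1 0.2 0.4]
scene [194.75820748 141.58961024]
side [386.57081851 211.38003257]
(120, 120, 3) 381 236
```

Call:
step_arm:
  moves:
    - {"rx": 0,"ry": 0,"rz": 0.2,"dx": -1.2,"dy": 1.7,"dz": 20,"gripper": -1}
    - {"rx": 0,"ry": 0,"rz": 0,"dx": 0,"dy": 0,"dz": 30,"gripper": -1}
    - {"rx": 0,"ry": 0,"rz": 0,"dx": 0,"dy": 0,"dz": 30,"gripper": -1}
    - {"rx": 0,"ry": 0,"rz": 0,"dx": 0,"dy": 0,"dz": 18,"gripper": -1}
    - {"rx": 0,"ry": 0,"rz": 0,"dx": 0,"dy": 0,"dz": 9,"gripper": -1}
    - {"rx": 0,"ry": 0,"rz": 0,"dx": 0,"dy": 0,"dz": 0,"gripper": -1}
    - {"rx": 0,"ry": 0,"rz": 0,"dx": 0,"dy": 0,"dz": 0,"gripper": -1}

```text
clock: 17.1
tcp_pos: [0.5073, -0.2647, 0.0945]
orientation: [3.129, -0.278, 0.002]
contact_force: [-0.2, 0.0, 0.2]
grip_width: 0.0597
gripper_force: 64.7
```

```bash
python3 -c "
from h import *
plan(.5068,-.2629,.0794,-10)
a=snap('scene','c11'); b=snap('side','s11'); w=snap('wrist','w11')
def crop(t,k,n):
  x,y=proj(t[1],[[.5442,-.2695,.085]])[0].astype(int); h=n//2
  x0=max(x-h,0);y0=max(y-h,0); print(k,x0,y0,400/n); return cv2.resize(t[0][y0:y0+n,x0:x0+n],(400,400),interpolation=cv2.INTER_CUBIC)
cv2.imwrite('pics/v11.png',np.hstack([crop(a,'scene',100),crop(b,'side',133)]))
"
```

```text
rot deg [ 0.02 -0.09 -0.17] then mm [-0.8 -1.7 15.1] q [ 0.41  0.51 -0.05  1.93  0.04  0.7  -1.41] t 17.1 F [-0.2  0.   0.2]
scene 151 123 4.0
side 309 200 3.007518796992481
```

View pics/v11.png

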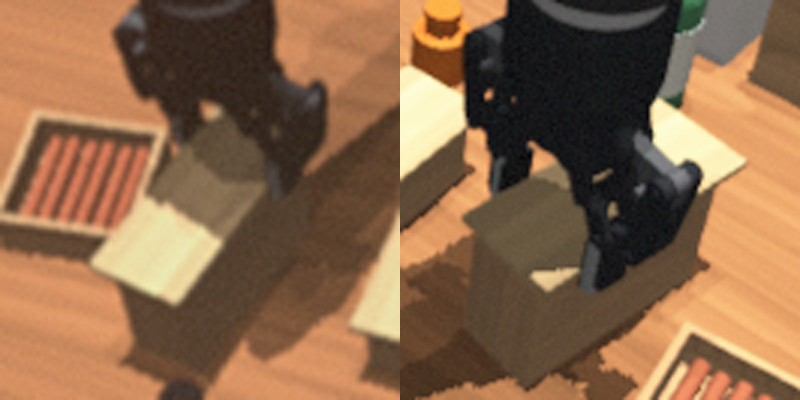

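The lid hangs level just above the box. The +x end corners in the scene crop are at (92,263) and (178,305). In the side crop the corners are at about (465,218), (547,291), (745,162) and (655,100).

```bash
python3 -c "
from h import *
im,c=load('c11'); e=.5
f=lambda c,P,o,k,z:np.array([ray(c,o[0]+(u+e)/k-e,o[1]+(v+e)/k-e,z)[:2] for u,v in P])
z=.0951
A=f(c,[(92,263),(178,305)],(151,123),4,z); im,cs=load('s11'); B=f(cs,[(65,218),(147,291),(345,162),(255,100)],(309,200),3.0075,z)
print(A.round(4).tolist(),A.mean(0),np.linalg.norm(A[1]-A[0]),np.degrees(np.arctan2(*(A[1]-A[0])[::-1]))-90)
print(B.round(4).tolist(),B.mean(0),[np.linalg.norm(B[i]-B[i-1]).round(3) for i in range(4)],np.degrees(np.arctan2(*(B[2]-B[1])[::-1])),np.degrees(np.arctan2(*(B[3]-B[0])[::-1])))
a=np.radians(-10);d=np.array([np.cos(a),np.sin(a)]);print('lid from A',A.mean(0)-.075*d,'kin',r.get_obs()['tcp_pos'][:2]+.038*d)
"
```

```text
[[0.6145, -0.3092], [0.6262, -0.2483]] [ 0.62038529 -0.27878284] 0.06198376269894825 -10.880733491182696
[[0.4767, -0.2315], [0.4684, -0.2899], [0.6149, -0.3129], [0.6231, -0.251]] [ 0.54577358 -0.2713063 ] [np.float64(0.148), np.float64(0.059), np.float64(0.148), np.float64(0.063)] -8.946138604707285 -7.5767419049505245
lid from A [ 0.54652471 -0.26575923] kin [ 0.54449549 -0.27134403]
```

Call:
step_arm:
  moves:
    - {"rx": 0,"ry": 0,"rz": 0,"dx": -1,"dy": 0,"dz": 8,"gripper": -1}
    - {"rx": 0,"ry": 0,"rz": 0,"dx": 0,"dy": 0,"dz": 4,"gripper": -1}
    - {"rx": 0,"ry": 0,"rz": 0,"dx": 0,"dy": 0,"dz": 1,"gripper": -1}
    - {"rx": 0,"ry": 0,"rz": 0,"dx": 0,"dy": 0,"dz": 1,"gripper": -1}
    - {"rx": 0,"ry": 0,"rz": 0,"dx": 0,"dy": 0,"dz": 0,"gripper": -1}

```text
clock: 17.88
tcp_pos: [0.5054, -0.2642, 0.0798]
orientation: [-3.129, 0.278, 0.001]
contact_force: [-1.4, 1.0, 3.2]
grip_width: 0.06
gripper_force: 65.0
```

Call:
step_arm:
  grip_force: 20
  moves:
    - {"rx": 0,"ry": 0,"rz": 0,"dx": 0,"dy": 0,"dz": 0.3,"gripper": -1}
    - {"rx": 0,"ry": 0,"rz": 0,"dx": 0,"dy": 0,"dz": 0,"gripper": -1}
    - {"rx": 0,"ry": 0,"rz": 0,"dx": 0,"dy": 0,"dz": 0,"gripper": 1}
    - {"rx": 0,"ry": 0,"rz": 0,"dx": 0,"dy": 0,"dz": 0,"gripper": 1}
    - {"rx": 0,"ry": 0,"rz": 0,"dx": 0,"dy": 0,"dz": 0,"gripper": 1}
    - {"rx": 0,"ry": 0,"rz": 0,"dx": 0,"dy": 0,"dz": 0,"gripper": 1}
    - {"rx": 0,"ry": 0,"rz": 0,"dx": 0,"dy": 0,"dz": -15,"gripper": 1}
    - {"rx": 0,"ry": 0,"rz": 0,"dx": 0,"dy": 0,"dz": -40,"gripper": 1}
    - {"rx": 0,"ry": 0,"rz": 0,"dx": 0,"dy": 0,"dz": -60,"gripper": 1}
    - {"rx": 0,"ry": 0,"rz": 0,"dx": 0,"dy": 0,"dz": -60,"gripper": 1}
    - {"rx": 0,"ry": 0,"rz": 0,"dx": 0,"dy": 0,"dz": -40,"gripper": 1}
    - {"rx": 0,"ry": 0,"rz": 0,"dx": -30,"dy": 0,"dz": 0,"gripper": 1}
    - {"rx": 0,"ry": 0,"rz": 0,"dx": 0,"dy": 0,"dz": 0,"gripper": 1}
    - {"rx": 0,"ry": 0,"rz": 0,"dx": 0,"dy": 0,"dz": 0,"gripper": 1}

```text
clock: 19.62
tcp_pos: [0.4763, -0.259, 0.2948]
orientation: [3.129, -0.278, 0.001]
contact_force: [0.2, -0.2, -0.5]
grip_width: 0.0858
gripper_force: 0.0
```

```bash
cat > m.py <<'E'
from h import *
def lid(n,f,fresh=True):
    im,c=snap(n,f) if fresh else load(f)
    u,v=proj(c,[[.5442,-.2695,.08]])[0]
    hsv=cv2.cvtColor(im,cv2.COLOR_BGR2HSV); m=cv2.inRange(hsv,(19,55,60),(36,170,255))
    box=[[.5442+a*.1,-.2695+b*.06,.08] for a,b in((-1,-1),(1,-1),(1,1),(-1,1))]
    k=np.zeros_like(m); cv2.fillConvexPoly(k,proj(c,box).astype(np.int32),255); m&=k
    m=cv2.morphologyEx(m,cv2.MORPH_OPEN,np.ones((3,3)))
    ct=max(cv2.findContours(m,0,2)[0],key=cv2.contourArea)[:,0]
    q=np.array([ray(c,a,b,.08)[:2] for a,b in ct]); print(n,[np.round(x,1) for x in cv2.minAreaRect((q*1000).astype(np.float32))])
E
python3 -c "
from m import *
for n in('scene','side','wrist'): lid(n,n[0]+'12')
plan(.7,.0,.3,-10)
im,c=load('scene0')
for (u,v),z in(((294,268),.058),): print(ray(c,u,v,z))
for n in('scene','side'):
  im,c=load(n[0]+'12'); h=cv2.cvtColor(im,cv2.COLOR_BGR2HSV); m=cv2.inRange(h,(19,130,90),(34,255,255))
  for q in cv2.findContours(m,0,2)[0]:
    if cv2.contourArea(q)>40: x,y,w,hh=cv2.boundingRect(q); print(n,(x,y,w,hh))
"
```

```text
scene [array([ 582.8, -273.5]), array([64.2, 78.2]), np.float64(81.1)]
side [array([ 575.2, -285.5]), array([41.7, 88.4]), np.float64(80.5)]
wrist [array([ 564.2, -273. ]), array([ 62.1, 111.9]), np.float64(81.1)]
rot deg [-0.01  0.01 -0.14] then mm [ 175.1 -293.7   -5.9] q [ 0.42  0.22 -0.05  1.82  0.01  1.1  -1.38] t 19.775 F [ 0.4 -0.3 -0.4]
[0.70643376 0.02174768 0.058     ]
scene (220, 236, 12, 19)
scene (300, 166, 17, 28)
scene (128, 23, 59, 13)
scene (19, 0, 47, 52)
side (220, 236, 12, 19)
side (300, 166, 17, 28)
side (128, 23, 59, 13)
side (19, 0, 47, 52)
```

```bash
python3 -c "
from h import *
res=[]
for n,(x0,y0,x1,y1) in(('scene0',(278,258,312,295)),('side0',(292,160,325,200))):
  im,c=load(n); m=cv2.inRange(cv2.cvtColor(im,cv2.COLOR_BGR2HSV),(19,130,60),(34,255,255)); k=0*m; k[y0:y1,x0:x1]=m[y0:y1,x0:x1]
  q=max(cv2.findContours(k,0,2)[0],key=cv2.contourArea); x,y,w,h=cv2.boundingRect(q); print(n,(x,y,w,h))
  p=ray(c,x+(w-1)/2,y+(h-1)/2,.029); print(p)
"
```

```text
scene0 (289, 266, 11, 10)
[0.69791278 0.01940388 0.029     ]
side0 (301, 166, 16, 28)
[0.71124336 0.02167253 0.029     ]
```

```bash
python3 -c "
from h import *
im,c=load('scene0')
for u,v in((298,305),(265,280),(402,345),(179,262)): print([ray(c,u,v,z)[:2].round(3).tolist() for z in(.05,.08,.1)])
plan(.64,.02,.25,0)"
```

```text
[[0.785, 0.056], [0.797, 0.06], [0.806, 0.062]]
[[0.751, -0.031], [0.765, -0.025], [0.774, -0.021]]
[[0.8, 0.286], [0.813, 0.283], [0.821, 0.281]]
[[0.771, -0.23], [0.784, -0.219], [0.793, -0.211]]
rot deg [-1.000e-02  1.000e-02 -1.014e+01] then mm [ 163.5 -278.9   44.1] q [ 0.42  0.22 -0.05  1.82  0.01  1.1  -1.38] t 19.775 F [ 0.4 -0.3 -0.4]
```

Call:
step_arm:
  moves:
    - {"rx": 0,"ry": 0,"rz": -10.1,"dx": 0,"dy": 0,"dz": 0,"gripper": 1}
    - {"rx": 0,"ry": 0,"rz": 0,"dx": 27,"dy": -46,"dz": 5,"gripper": 1}
    - {"rx": 0,"ry": 0,"rz": 0,"dx": 27,"dy": -46,"dz": 5,"gripper": 1}
    - {"rx": 0,"ry": 0,"rz": 0,"dx": 27,"dy": -46,"dz": 5,"gripper": 1}
    - {"rx": 0,"ry": 0,"rz": 0,"dx": 27,"dy": -47,"dz": 8,"gripper": 1}
    - {"rx": 0,"ry": 0,"rz": 0,"dx": 27,"dy": -47,"dz": 10,"gripper": 1}
    - {"rx": 0,"ry": 0,"rz": 0,"dx": 28,"dy": -47,"dz": 11,"gripper": 1}
    - {"rx": 0,"ry": 0,"rz": 0,"dx": 0,"dy": 0,"dz": 0,"gripper": 1}
    - {"rx": 0,"ry": 0,"rz": 0,"dx": 0,"dy": 0,"dz": 0,"gripper": 1}

```text
clock: 20.9
tcp_pos: [0.6394, 0.0195, 0.2495]
orientation: [3.141, -0.001, -0.002]
contact_force: [-0.3, 0.2, -0.2]
grip_width: 0.0852
gripper_force: 0.0
```

```bash
python3 -c "
from h import *
from m import lid
im,c=snap('wrist','w13'); print(proj(c,[[.709,.022,.058],[.709,.022,.038]]))
m=cv2.inRange(cv2.cvtColor(im,cv2.COLOR_BGR2HSV),(19,130,60),(34,255,255))
for q in cv2.findContours(m,0,2)[0]:
  if cv2.contourArea(q)>60:
    x,y,w,h=cv2.boundingRect(q); M=cv2.moments(q); print((x,y,w,h),cv2.contourArea(q),[ray(c,x+(w-1)/2,y+(h-1)/2,z)[:2].round(4) for z in(.029,.038,.058)])
lid('scene','c13');lid('side','s13')
plan(.709,.022,.10,0)"
```

```text
[[278.73238872 101.68634949]
 [278.93229852 101.63013621]]
(294, 332, 17, 21) 76.5 [array([ 0.4478, -0.0031]), array([ 0.4547, -0.0025]), array([ 0.4701, -0.0012])]
(367, 156, 40, 40) 1201.5 [array([ 0.6392, -0.0832]), array([ 0.6411, -0.0805]), array([ 0.6452, -0.0745])]
(259, 78, 35, 35) 806.0 [array([0.7149, 0.0248]), array([0.7147, 0.0246]), array([0.7144, 0.0243])]
scene [array([ 546.4, -266.7]), array([ 62.1, 152.4]), np.float64(81.1)]
side [array([ 545. , -269.8]), array([ 64.1, 153.1]), np.float64(81.3)]
rot deg [ 0.05 -0.01 -0.21] then mm [ 69.7  -4.1 150.4] q [ 0.02  0.43 -0.2   1.64  0.09  1.08 -1.78] t 21.05 F [ 0.3 -0.4 -0.3]
```

```bash
python3 -c "
from h import *
im,c=load('w13'); p=im[65:140,240:320]; h=cv2.cvtColor(p,cv2.COLOR_BGR2HSV)
for y in range(0,75,5): print(65+y,' '.join('%3d/%3d/%3d'%tuple(h[y,x]) for x in range(4,76,6)))
"
```

```text
65  15/165/241  15/165/241  15/167/240  15/164/239  15/165/241  14/166/240  15/164/239  14/164/240  14/166/239  14/166/240  15/166/239  15/165/239
70  14/166/238  14/166/238  14/165/237  14/167/236  14/167/237  15/167/237  14/167/236  14/164/236  14/169/236  14/168/235  14/167/234  14/163/236
75  14/166/238  14/167/237  14/167/237  15/166/236  15/164/236  14/167/237  14/169/235  14/170/234  14/168/235  14/166/237  15/165/237  14/164/236
80  15/169/239  15/167/240  15/165/241  15/165/241  17/177/222  24/175/252  23/178/247  20/182/225  14/173/209  15/165/241  15/167/240  15/168/240
85  14/169/232  14/169/232  14/167/233  17/174/233  24/175/252  25/176/249  19/183/190  18/180/187  19/190/183  14/163/239  15/167/240  15/163/241
90  14/166/236  13/168/220  13/169/160  19/184/216  19/185/189  20/185/215  19/183/215  19/185/214  18/182/182  16/173/198  14/166/236  14/163/238
95  13/169/155  13/166/155  14/164/157  18/175/176  19/184/207  19/182/213  19/184/214  18/182/214  19/187/196  18/179/181  15/164/239  15/165/236
100  13/168/158  13/164/160  15/168/158  19/174/177  19/183/209  19/187
[... 412 characters left out ...]
  15/173/158  17/182/168  17/176/170  17/180/166  17/172/156  17/177/169  14/175/150  13/168/181  14/168/224
120  13/171/163  13/173/159  14/171/160  14/171/158  16/175/143  17/181/156  17/173/155  17/182/157  14/165/148  14/168/152  13/171/167  14/166/226
125  14/168/161  13/166/166  13/165/165  13/163/169  14/172/159  13/157/133  13/163/133  13/161/139  14/168/144  13/164/151  13/169/148  14/167/233
130  13/164/159  13/167/157  12/161/154  13/167/157  13/168/153  13/166/138  13/165/136  13/161/141  13/164/138  14/169/140  14/170/141  14/167/228
135  13/165/159  13/166/155  13/161/155  13/173/155  14/166/154  13/164/134  13/172/135  14/168/137  12/162/137  14/168/137  12/163/139  13/169/199
```

Call:
step_arm:
  moves:
    - {"rx": 0,"ry": 0,"rz": -0.2,"dx": 35,"dy": -2,"dz": 30,"gripper": 1}
    - {"rx": 0,"ry": 0,"rz": 0,"dx": 35,"dy": -2,"dz": 40,"gripper": 1}
    - {"rx": 0,"ry": 0,"rz": 0,"dx": 0,"dy": 0,"dz": 45,"gripper": 1}
    - {"rx": 0,"ry": 0,"rz": 0,"dx": 0,"dy": 0,"dz": 20,"gripper": 1}
    - {"rx": 0,"ry": 0,"rz": 0,"dx": 0,"dy": 0,"dz": 0,"gripper": 1}
    - {"rx": 0,"ry": 0,"rz": 0,"dx": 0,"dy": 0,"dz": 0,"gripper": 1}

```text
clock: 21.8
tcp_pos: [0.7105, 0.0237, 0.1177]
orientation: [-3.141, -0.003, -0.005]
contact_force: [-0.3, 0.0, 1.2]
grip_width: 0.0853
gripper_force: 0.0
```

```bash
python3 -c "
from h import *
im,c=snap('wrist','w14'); print(proj(c,[[.709,.022,.038]]))
m=cv2.inRange(cv2.cvtColor(im,cv2.COLOR_BGR2HSV),(17,140,40),(34,255,255)); m=cv2.morphologyEx(m,cv2.MORPH_OPEN,np.ones((5,5)))
for q in cv2.findContours(m,0,2)[0]:
  if cv2.contourArea(q)>300:
    x,y,w,h=cv2.boundingRect(q); print((x,y,w,h),[ray(c,x+(w-1)/2,y+(h-1)/2,z)[:2].round(4) for z in(.029,.038,.058)])
plan(.709,.022,.031,0)"
```

```text
[[284.51090051 226.16725732]]
(253, 181, 65, 77) [array([0.7105, 0.0216]), array([0.7135, 0.0217]), array([0.7202, 0.0219])]
rot deg [-0.02 -0.22  0.11] then mm [-1.6  1.8 86.9] q [-0.    0.67 -0.18  1.56  0.14  0.92 -1.8 ] t 21.85 F [ 0.3 -0.2  0.9]
```

Call:
step_arm:
  grip_force: 50
  moves:
    - {"rx": 0,"ry": 0,"rz": 0,"dx": 0,"dy": 2,"dz": 35,"gripper": 1}
    - {"rx": 0,"ry": 0,"rz": 0,"dx": 0,"dy": 0,"dz": 30,"gripper": 1}
    - {"rx": 0,"ry": 0,"rz": 0,"dx": 0,"dy": 0,"dz": 16,"gripper": 1}
    - {"rx": 0,"ry": 0,"rz": 0,"dx": 0,"dy": 0,"dz": 5,"gripper": 1}
    - {"rx": 0,"ry": 0,"rz": 0,"dx": 0,"dy": 0,"dz": 0,"gripper": 1}
    - {"rx": 0,"ry": 0,"rz": 0,"dx": 0,"dy": 0,"dz": 0,"gripper": -1}
    - {"rx": 0,"ry": 0,"rz": 0,"dx": 0,"dy": 0,"dz": 0,"gripper": -1}
    - {"rx": 0,"ry": 0,"rz": 0,"dx": 0,"dy": 0,"dz": 0,"gripper": -1}
    - {"rx": 0,"ry": 0,"rz": 0,"dx": 0,"dy": 0,"dz": 0,"gripper": -1}
    - {"rx": 0,"ry": 0,"rz": 0,"dx": 0,"dy": 0,"dz": 0,"gripper": -1}

```text
clock: 23.1
tcp_pos: [0.7099, 0.0221, 0.0302]
orientation: [-3.141, -0.004, -0.002]
contact_force: [-1.2, 0.6, 5.9]
grip_width: 0.0388
gripper_force: 50.6
```

Call:
step_arm:
  moves:
    - {"rx": 0,"ry": 0,"rz": 0,"dx": 0,"dy": 0,"dz": -8,"gripper": -1}
    - {"rx": 0,"ry": 0,"rz": 0,"dx": 0,"dy": 0,"dz": -25,"gripper": -1}
    - {"rx": 0,"ry": 0,"rz": 0,"dx": 0,"dy": 0,"dz": -45,"gripper": -1}
    - {"rx": 0,"ry": 0,"rz": 0,"dx": 0,"dy": 0,"dz": -50,"gripper": -1}
    - {"rx": 0,"ry": 0,"rz": 0,"dx": 0,"dy": 0,"dz": -50,"gripper": -1}
    - {"rx": 0,"ry": 0,"rz": 0,"dx": 0,"dy": 0,"dz": -30,"gripper": -1}
    - {"rx": 0,"ry": 0,"rz": 0,"dx": -14,"dy": 25,"dz": 0,"gripper": -1}
    - {"rx": 0,"ry": 0,"rz": 0,"dx": -25,"dy": 44,"dz": 0,"gripper": -1}
    - {"rx": 0,"ry": 0,"rz": 0,"dx": -25,"dy": 44,"dz": 0,"gripper": -1}
    - {"rx": 0,"ry": 0,"rz": 0,"dx": -25,"dy": 44,"dz": 0,"gripper": -1}
    - {"rx": 0,"ry": 0,"rz": 0,"dx": -25,"dy": 44,"dz": 0,"gripper": -1}
    - {"rx": 0,"ry": 0,"rz": 0,"dx": -25,"dy": 44,"dz": 0,"gripper": -1}
    - {"rx": 0,"ry": 0,"rz": 0,"dx": -15,"dy": 27,"dz": 0,"gripper": -1}
    - {"rx": 0,"ry": 0,"rz": 0,"dx": -10,"dy": 18,"dz": 0,"gripper": -1}
    - {"rx": 0,"ry": 0,"rz": 0,"dx": 0,"dy": 0,"dz": 0,"gripper": -1}
    - {"rx": 0,"ry": 0,"rz": 0,"dx": 0,"dy": 0,"dz": 0,"gripper": -1}

```text
clock: 25.1
tcp_pos: [0.547, -0.2665, 0.2371]
orientation: [-3.14, -0.007, -0.001]
contact_force: [1.2, 0.9, -4.2]
grip_width: 0.0388
gripper_force: 51.1
```

```bash
python3 -c "
from h import *
plan(.5455,-.2685,.125,0)"
```

```text
rot deg [-0.07 -0.02  0.27] then mm [ -1.5   2.  112.1] q [ 0.45  0.39 -0.13  1.73  0.06  1.03 -1.27] t 25.1 F [ 1.2  0.9 -4.2]
```

Call:
step_arm:
  moves:
    - {"rx": 0,"ry": 0,"rz": 0,"dx": -1.5,"dy": 2,"dz": 35,"gripper": -1}
    - {"rx": 0,"ry": 0,"rz": 0,"dx": 0,"dy": 0,"dz": 40,"gripper": -1}
    - {"rx": 0,"ry": 0,"rz": 0,"dx": 0,"dy": 0,"dz": 30,"gripper": -1}
    - {"rx": 0,"ry": 0,"rz": 0,"dx": 0,"dy": 0,"dz": 10,"gripper": -1}
    - {"rx": 0,"ry": 0,"rz": 0,"dx": 0,"dy": 0,"dz": 5,"gripper": -1}
    - {"rx": 0,"ry": 0,"rz": 0,"dx": 0,"dy": 0,"dz": 3,"gripper": -1}
    - {"rx": 0,"ry": 0,"rz": 0,"dx": 0,"dy": 0,"dz": 1,"gripper": -1}
    - {"rx": 0,"ry": 0,"rz": 0,"dx": 0,"dy": 0,"dz": 0,"gripper": -1}

```text
clock: 26.1
tcp_pos: [0.5449, -0.2707, 0.1139]
orientation: [3.141, 0.003, 0.002]
contact_force: [-0.1, 0.8, -3.4]
grip_width: 0.0388
gripper_force: 51.2
```

Call:
step_arm:
  moves:
    - {"rx": 0,"ry": 0,"rz": 0,"dx": 0,"dy": -1,"dz": 2,"gripper": -1}
    - {"rx": 0,"ry": 0,"rz": 0,"dx": 0,"dy": 0,"dz": 1,"gripper": -1}
    - {"rx": 0,"ry": 0,"rz": 0,"dx": 0,"dy": 0,"dz": 0.5,"gripper": -1}
    - {"rx": 0,"ry": 0,"rz": 0,"dx": 0,"dy": 0,"dz": 0,"gripper": -1}

```text
clock: 26.6
tcp_pos: [0.5446, -0.2695, 0.1102]
orientation: [-3.142, -0.004, -0.0]
contact_force: [-2.2, 1.7, 2.5]
grip_width: 0.0389
gripper_force: 51.7
```

Contact: the force went from -3.4 to +2.5 N at the expected height. I'll ease the grip, open and retreat.

Call:
step_arm:
  grip_force: 20
  moves:
    - {"rx": 0,"ry": 0,"rz": 0,"dx": 0,"dy": 0,"dz": 0,"gripper": -1}
    - {"rx": 0,"ry": 0,"rz": 0,"dx": 0,"dy": 0,"dz": 0,"gripper": -1}
    - {"rx": 0,"ry": 0,"rz": 0,"dx": 0,"dy": 0,"dz": 0,"gripper": 1}
    - {"rx": 0,"ry": 0,"rz": 0,"dx": 0,"dy": 0,"dz": 0,"gripper": 1}
    - {"rx": 0,"ry": 0,"rz": 0,"dx": 0,"dy": 0,"dz": 0,"gripper": 1}
    - {"rx": 0,"ry": 0,"rz": 0,"dx": 0,"dy": 0,"dz": 0,"gripper": 1}
    - {"rx": 0,"ry": 0,"rz": 0,"dx": 0,"dy": 0,"dz": -15,"gripper": 1}
    - {"rx": 0,"ry": 0,"rz": 0,"dx": 0,"dy": 0,"dz": -40,"gripper": 1}
    - {"rx": 0,"ry": 0,"rz": 0,"dx": 0,"dy": 0,"dz": -50,"gripper": 1}
    - {"rx": 0,"ry": 0,"rz": 0,"dx": 0,"dy": 0,"dz": -50,"gripper": 1}
    - {"rx": 0,"ry": 0,"rz": 0,"dx": 0,"dy": -60,"dz": 0,"gripper": 1}
    - {"rx": 0,"ry": 0,"rz": 0,"dx": 0,"dy": -60,"dz": 0,"gripper": 1}
    - {"rx": 0,"ry": 0,"rz": 0,"dx": 0,"dy": -60,"dz": 0,"gripper": 1}
    - {"rx": 0,"ry": 0,"rz": 0,"dx": 0,"dy": -60,"dz": 0,"gripper": 1}
    - {"rx": 0,"ry": 0,"rz": 0,"dx": 0,"dy": 0,"dz": 0,"gripper": 1}
    - {"rx": 0,"ry": 0,"rz": 0,"dx": 0,"dy": 0,"dz": 0,"gripper": 1}

```text
clock: 28.6
tcp_pos: [0.5441, -0.0301, 0.2656]
orientation: [3.141, 0.004, 0.002]
contact_force: [-0.7, -0.5, 0.0]
grip_width: 0.0853
gripper_force: 0.0
```

```bash
python3 -c "
from m import *
lid('scene','c15');lid('side','s15')
for f,h in(('c15','scene0'),('s15','side0')):
  im,c=load(f); m=cv2.inRange(cv2.cvtColor(im,cv2.COLOR_BGR2HSV),(17,140,40),(34,255,255)); p=proj(c,[[.5455,-.2685,.08],[.5455,-.2685,.138],[.5455,-.2685,.109]]); u,v=p.mean(0).astype(int)
  k=0*m; k[v-40:v+40,u-40:u+40]=m[v-40:v+40,u-40:u+40]; k=cv2.morphologyEx(k,cv2.MORPH_OPEN,np.ones((3,3)))
  print(f,p.round(0).tolist(),[cv2.boundingRect(q) for q in cv2.findContours(k,0,2)[0] if cv2.contourArea(q)>20])
o=r.get_obs(); print(o['contact_force'],o['clock'])"
```

```text
scene [array([ 545.4, -273.1]), array([ 75.1, 152.4]), np.float64(81.1)]
side [array([ 547. , -260.1]), array([ 82.4, 152.5]), np.float64(80.4)]
c15 [[202.0, 175.0], [199.0, 160.0], [200.0, 167.0]] []
s15 [[375.0, 268.0], [380.0, 242.0], [377.0, 255.0]] [(365, 239, 26, 38)]
[-0.25954541 -1.10979441  1.15996844] 28.7
```

```bash
python3 -c "
from bench import r
print(r.hand_in())"
```

```text
the job is handed in; nothing more can be done
None
```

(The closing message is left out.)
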